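Hang the tube holders on the cleat, empty the rod warmer and turn it down

TASK

Hang both tube holders side by side on the cleat rail: tip each one a little, bring its angled rear strip over the cleat and let it drop in until the holder hangs level and home against the board. Then lift every tube straight out of the rod warmer and stand it right down in an empty pocket of a hung holder, never laying a tube over, and once the warmer is empty turn its dial to the broad white mark. Leave the pliers, the magnet and the loose nut where they lie.

Things in the scene. Friction and masses are not known exactly. Their poses are not given: they have to be found in the camera images.
- cleat_board: Fixed grey upright panel 320 mm wide (y), 140 mm high, 10 mm thick. Its front (the wall) faces the robot and carries the cleat. Origin: on the wall face, middle of its lower edge, on the table; x points into the wall, z up. The cleat is a 5 mm steel flange, 300 mm long, leaning out of the wall at 45 degrees, its lip 20 mm in front of the wall and 113 mm above the table.
- cleat (a point): Point on the wall face in the V groove between flange and wall, 102 mm above the table, at the middle of the rail's length; axes as cleat_board. When a holder hangs, its strip point lies on the level line through here (x and z about 0 in this frame); up to 90 mm to either side keeps the whole strip on the rail.
- holder_a: Loose grey tube holder, 0.45 kg: block 48 (x) x 124 (y) x 92 (z) mm. Origin: centre of the block's underside; x to its rear, z up. Two square pockets 22 mm wide, open on top, centred at y = +46 and -46 mm, floor 24 mm above the origin. Two rubber feet at the bottom stand out 22 mm behind the back and rest on the wall when hung; then x points into the wall and the underside is 40 mm above the table.
- holder_b: Loose grey tube holder, 0.45 kg: block 48 (x) x 124 (y) x 92 (z) mm. Origin: centre of the block's underside; x to its rear, z up. Two square pockets 22 mm wide, open on top, centred at y = +46 and -46 mm, floor 24 mm above the origin. Two rubber feet at the bottom stand out 22 mm behind the back and rest on the wall when hung; then x points into the wall and the underside is 40 mm above the table.
- holder_a_grip (a point): Middle of holder a's black upright grip, 117 mm above the holder's origin: 30 (x) x 14 (y) mm, on top of the block between the pockets, from 92 to 142 mm above the origin.
- holder_b_grip (a point): Middle of holder b's black upright grip, 117 mm above the holder's origin: 30 (x) x 14 (y) mm, on top of the block between the pockets, from 92 to 142 mm above the origin.
- holder_a_strip (a point): Rear lower edge of holder a's angled strip, middle of its width: 46 mm behind and 62 mm above the holder's origin. The strip, 5 mm thick and 110 mm wide, runs from the block's back, 84 mm up, rearward and down at 45 degrees to this edge (its lowest part 2 mm lower). To pass over the lip it must be 15 mm or more higher than when hung.
- holder_b_strip (a point): Rear lower edge of holder b's angled strip, middle of its width: 46 mm behind and 62 mm above the holder's origin. The strip, 5 mm thick and 110 mm wide, runs from the block's back, 84 mm up, rearward and down at 45 degrees to this edge (its lowest part 2 mm lower). To pass over the lip it must be 15 mm or more higher than when hung.
- holder_a_left (a point): Centre of the floor of holder a's left pocket (at + 46 mm in the holder's y), 24 mm above its origin and 68 mm below the pocket's mouth; a tube's foot comes here.
- holder_a_right (a point): Centre of the floor of holder a's right pocket (at - 46 mm in the holder's y), 24 mm above its origin and 68 mm below the pocket's mouth; a tube's foot comes here.
- holder_b_left (a point): Centre of the floor of holder b's left pocket (at + 46 mm in the holder's y), 24 mm above its origin and 68 mm below the pocket's mouth; a tube's foot comes here.
- holder_b_right (a point): Centre of the floor of holder b's right pocket (at - 46 mm in the holder's y), 24 mm above its origin and 68 mm below the pocket's mouth; a tube's foot comes here.
- warmer: Fixed grey rod warmer: block 100 (x) x 218 (y) x 90 (z) mm. Origin: centre of its underside; z up. Four square wells 20 mm wide, 74 mm deep (floor 16 mm above the origin) at x = -18 and +26, y = -20 and -70 mm; round them on the top a rim 22 mm high, inner faces at x = -46 and +46, y = +15 and -105 mm, so that fingers go in only from straight above. Dial on the top at y = +64 mm.
- tube_1: Plain aluminium rod tube with a dark cap, 18 mm diameter, 110 mm long, 0.09 kg; origin at the centre of its foot (foot edge chamfered 4 mm), z to the capped top. Starts upright in a well of the warmer, 36 mm of it showing above the block; in a holder's pocket it stands with its foot 24 mm above the holder's origin. May be absent.
- tube_2: Plain aluminium rod tube with a dark cap, 18 mm diameter, 110 mm long, 0.09 kg; origin at the centre of its foot (foot edge chamfered 4 mm), z to the capped top. Starts upright in a well of the warmer, 36 mm of it showing above the block; in a holder's pocket it stands with its foot 24 mm above the holder's origin. May be absent.
- tube_3: Plain aluminium rod tube with a dark cap, 18 mm diameter, 110 mm long, 0.09 kg; origin at the centre of its foot (foot edge chamfered 4 mm), z to the capped top. Starts upright in a well of the warmer, 36 mm of it showing above the block; in a holder's pocket it stands with its foot 24 mm above the holder's origin. May be absent.
- tube_4: Plain aluminium rod tube with a dark cap, 18 mm diameter, 110 mm long, 0.09 kg; origin at the centre of its foot (foot edge chamfered 4 mm), z to the capped top. Starts upright in a well of the warmer, 36 mm of it showing above the block; in a holder's pocket it stands with its foot 24 mm above the holder's origin. May be absent.
- dial (a joint): Dial angle in rad, 0 to 4.7, growing clockwise seen from above; light friction (0.04 N m), stays where it is left. The broad white mark is at 1.2.
- dial_grip (a point): Point on the dial's axis (upright) at the height to grip, 37 mm above the warmer's top; the black dial knob is a bar 36 mm long, 14 mm thick, its top 44 mm above the warmer's top, on a round skirt. The axes turn with the knob: the bar lies along x, and the white pointer line is on its -x half.
- dial_pointer (a point): 30 mm out from the dial's axis in the direction the pointer line points.
- dial_mark (a point): 30 mm out from the dial's axis in the direction of the broad white mark on the scale (12 x 5 mm, the other scale lines are thin and black); pointer and mark agree when dial_pointer is here.
- pliers: Combination pliers with yellow grips lying on the table, 51 x 179 x 12 mm, to be left alone.
- magnet: Red welding magnet lying flat, 70 x 70 x 16 mm, to be left alone.
- nut: Steel nut, 34 x 30 x 16 mm, to be left alone.

How it is judged:
On the way, in this order (a step that is already met when the one before it is completed fails the run):
1. one holder is held tipped (5 degrees or more) with its strip over the cleat (((angle between holder_a's own z axis and vertical above 0.08 rad and x of holder_a_strip in the frame of cleat between -0.025 and 0.012 m and z of holder_a_strip in the frame of cleat between -0.004 and 0.05 m and y of holder_a_strip in the frame of cleat between -0.12 and 0.12 m) or (angle between holder_b's own z axis and vertical above 0.08 rad and x of holder_b_strip in the frame of cleat between -0.025 and 0.012 m and z of holder_b_strip in the frame of cleat between -0.004 and 0.05 m and y of holder_b_strip in the frame of cleat between -0.12 and 0.12 m))).
2. that holder hangs home on the cleat (((x of holder_a_strip in the frame of cleat between -0.007 and 0.007 m and z of holder_a_strip in the frame of cleat between -0.007 and 0.007 m and y of holder_a_strip in the frame of cleat between -0.1 and 0.1 m and angle between holder_a's own z axis and vertical below 0.08 rad and angle between the x axis of holder_a and the x axis of cleat_board, either way round below 0.1 rad) or (x of holder_b_strip in the frame of cleat between -0.007 and 0.007 m and z of holder_b_strip in the frame of cleat between -0.007 and 0.007 m and y of holder_b_strip in the frame of cleat between -0.1 and 0.1 m and angle between holder_b's own z axis and vertical below 0.08 rad and angle between the x axis of holder_b and the x axis of cleat_board, either way round below 0.1 rad))), for 0.2 s.
3. the other holder is held tipped with its strip over the cleat ((((x of holder_a_strip in the frame of cleat between -0.007 and 0.007 m and z of holder_a_strip in the frame of cleat between -0.007 and 0.007 m and y of holder_a_strip in the frame of cleat between -0.1 and 0.1 m and angle between holder_a's own z axis and vertical below 0.08 rad and angle between the x axis of holder_a and the x axis of cleat_board, either way round below 0.1 rad) and (angle between holder_b's own z axis and vertical above 0.08 rad and x of holder_b_strip in the frame of cleat between -0.025 and 0.012 m and z of holder_b_strip in the frame of cleat between -0.004 and 0.05 m and y of holder_b_strip in the frame of cleat between -0.12 and 0.12 m)) or ((x of holder_b_strip in the frame of cleat between -0.007 and 0.007 m and z of holder_b_strip in the frame of cleat between -0.007 and 0.007 m and y of holder_b_strip in the frame of cleat between -0.1 and 0.1 m and angle between holder_b's own z axis and vertical below 0.08 rad and angle between the x axis of holder_b and the x axis of cleat_board, either way round below 0.1 rad) and (angle between holder_a's own z axis and vertical above 0.08 rad and x of holder_a_strip in the frame of cleat between -0.025 and 0.012 m and z of holder_a_strip in the frame of cleat between -0.004 and 0.05 m and y of holder_a_strip in the frame of cleat between -0.12 and 0.12 m)))).
4. both holders hang home on the cleat (x of holder_a_strip in the frame of cleat between -0.007 and 0.007 m and z of holder_a_strip in the frame of cleat between -0.007 and 0.007 m and y of holder_a_strip in the frame of cleat between -0.1 and 0.1 m and angle between each of holder_a, holder_b's own z axis and vertical below 0.08 rad and angle between the x axis of each of holder_a, holder_b and the x axis of cleat_board, either way round below 0.1 rad and x of holder_b_strip in the frame of cleat between -0.007 and 0.007 m and z of holder_b_strip in the frame of cleat between -0.007 and 0.007 m and y of holder_b_strip in the frame of cleat between -0.1 and 0.1 m), for 0.2 s.
5. every tube stands down in a holder's pocket, the dial not yet turned to the mark ((distance between tube_1 and holder_a_left below 0.011 m or distance between tube_1 and holder_a_right below 0.011 m or distance between tube_1 and holder_b_left below 0.011 m or distance between tube_1 and holder_b_right below 0.011 m) and (distance between tube_2 and holder_a_left below 0.011 m or distance between tube_2 and holder_a_right below 0.011 m or distance between tube_2 and holder_b_left below 0.011 m or distance between tube_2 and holder_b_right below 0.011 m) and (distance between tube_3 and holder_a_left below 0.011 m or distance between tube_3 and holder_a_right below 0.011 m or distance between tube_3 and holder_b_left below 0.011 m or distance between tube_3 and holder_b_right below 0.011 m) and (distance between tube_4 and holder_a_left below 0.011 m or distance between tube_4 and holder_a_right below 0.011 m or distance between tube_4 and holder_b_left below 0.011 m or distance between tube_4 and holder_b_right below 0.011 m) and distance between dial_pointer and dial_mark above 0.012 m), for 0.2 s.
At the end, for the whole second after the job is handed in: Both holders hang on the cleat, upright within 4.5 degrees, strip within 7 mm of home and within 100 mm of the rail's middle; every tube stands fully down in a pocket of a holder; the dial's pointer is within about 8 degrees of the broad white mark; all at rest and released (all of step 4 and (distance between tube_1 and holder_a_left below 0.011 m or distance between tube_1 and holder_a_right below 0.011 m or distance between tube_1 and holder_b_left below 0.011 m or distance between tube_1 and holder_b_right below 0.011 m) and (distance between tube_2 and holder_a_left below 0.011 m or distance between tube_2 and holder_a_right below 0.011 m or distance between tube_2 and holder_b_left below 0.011 m or distance between tube_2 and holder_b_right below 0.011 m) and (distance between tube_3 and holder_a_left below 0.011 m or distance between tube_3 and holder_a_right below 0.011 m or distance between tube_3 and holder_b_left below 0.011 m or distance between tube_3 and holder_b_right below 0.011 m) and (distance between tube_4 and holder_a_left below 0.011 m or distance between tube_4 and holder_a_right below 0.011 m or distance between tube_4 and holder_b_left below 0.011 m or distance between tube_4 and holder_b_right below 0.011 m) and distance between dial_pointer and dial_mark below 0.0045 m and linear speed of each of holder_a, holder_b, tube_1, tube_2, tube_3, tube_4 below 0.02 m/s); the robot touches nothing.
It fails at once if a tube is tipped past 40 degrees (angle between any of tube_1, tube_2, tube_3, tube_4's own z axis and vertical above 0.7 rad).
It fails at once if the pliers, magnet or nut is moved more than 30 mm (distance of any of pliers, magnet, nut from where it was at the start of the episode above 0.03 m).
Of tube_1, tube_2, tube_3, tube_4 only 2 to 4 are there at a start; the rules pass over those that are not, and their reading is None.
At some moment in a run one of holder_a, holder_b may be knocked a few centimetres aside while the robot is not near it.
It also fails if it takes over 210 s, if anything falls off the work surface, if the arm or the gripper's body presses on something with over 40 N, if the wrist force passes 120 N, or if a joint passes its speed limit or range.

ROBOT

A 6-joint arm with a two-finger parallel gripper is mounted at the origin on a cart in front of the work surface, level with it; the furniture and walls round the work are solid. World frame = base frame: x ahead of the robot, y to its left, z up, the work surface at z = 0. Lengths are in m, angles in rad, forces in N, time in s.
With the tool pointing down it reaches from about 0.275 to 0.725 m from the base axis. Payload 15.9 kg.
Tool frame: the origin (TCP) lies at the very end of the fingers, on their centre line; the grasp point (between the pads) lies behind it (r.grip_point_offset is the z of the grasp point in the tool frame, in m); z points along the fingers, y is the line along which they close (so a half turn about z gives the same grasp; the last joint's range is limited). The gripper opens to 85 mm and grips with 20 to 120 N. Pads are 22 mm wide; open, the fingers measure 114 mm over their backs; the gripper's body (76 mm by 85 mm) begins 54 mm behind the grasp point. The pads swing forward as they close: fully open they stand 13 mm farther back than shut.
Start: joints at [-1.108, 0.213, -0.034, 1.323, 0, 1.571], TCP at [0.223, -0.447, 0.231] pointing down, gripper open.
Joint ranges: [-2.98, 2.98], [-0.74, 1.72], [-1.14, 1.35], [-2.1, 2.04], [-1.57, 1.44], [-3.14, 3.14]. Speed limits (rad/s): [1.89, 1.89, 2.39, 2.57, 3.14, 3.14].

INTERFACE

Orientations are given as a rotation vector (axis times angle).
In Python, from plant import r, imaging, finder gives the robot as it stands. The module is installed in compiled form; this text tells all that it offers.
- The arm moves only by the tool send_rows, never from a script. Its argument "deltas" is a list of rows, each a list of 3 entries, a list of its own where there are three numbers: the turn, a rotation vector about the tool's x, y, z in rad, then the shift along the tool's x, y, z in mm, then the closure, from 0 (fully open) to 1 (shut). In form: [[[rx, ry, rz], [tx, ty, tz], gripper], ...]. A call has 1 to 12 rows; each row is the pose to reach, as a shift and turn from the pose commanded when the call began, along the tool's axes at that moment; what a row does not reach only later rows make up. A row lasts 1/10 s, in which the tool goes at most 50 mm and 8.59 degrees, less where a joint would pass 70% of its speed; a pose out of reach is approached as far as the arm can. A call with a gripper value outside its range is refused whole. The fingers move at their own pace and stop on an object; the grip force is fixed at half the most. Time passes only in rows, so rows that repeat a pose let the fingers close. It gives the time, the measured TCP pose, the force, the opening and the grip force at its end, in the units of the state.
- r.get_state(): the state, without advancing time (a new reading comes with each control period).
- imaging.grab_frame(name): name is "scene" or "top" or "wrist"; returns (picture, depth): 420x560x3 uint8, red, green, blue; 420x560 float32, m along the optical axis (not along the pixel's ray), 0 where there is no reading.
- imaging.calibration(name): a dict with "fovy" (degrees; the focal length in pixels is half the picture's height over the tangent of half this angle, whatever the lens; pixels are square), "cx", "cy" (the principal point, pixels), "rvec" (rotation vector, rad) and "tvec" (3), from world to camera coordinates, as OpenCV has them. Camera axes: x right, y down, z forward; pixel columns grow to the right and rows downward; lengths in m; the calibration is good to about 2 mm. A picture is of the moment at which its call begins: read the wrist's pose just before it. calibration takes no time and is no camera call; for the wrist camera it gives the pose at the moment of the call.
- r.sign_off(): hands the job in; it is judged then, once.
Trained networks look in the newest picture that a camera, given by its name, has taken for a name from the list of things; names that differ only in an ending like _2 or _b are one class to them, and where a whole thing is asked for, a point or a joint stands for the part that bears it (a point fixed in the world has none). Each returns a list of dicts, best first, with "score" (0 to 1); they miss things now and then, are a little off and sometimes report something else, mostly with a low value. They report only what shows in the picture. A call takes as long as a camera call.
- finder.search_frame(camera, thing): "uv" ([column, row] in pixels, amid what is visible of it).
The state is a dict: "time": time; "joint_positions": joint angles; "joint_velocities": joint speeds; "joint_efforts": joint torques, N m; "ee_pos": TCP position; "ee_rot": TCP orientation; "wrist_force": force on the tool from outside, world axes, zero at the start; "wrist_torque": the same for the moment, N m; "gripper_width": finger opening in m; "gripper_force": force on a finger pad.
Only numpy, scipy, OpenCV 4.12 (cv2) and the standard library are available. Lean on these libraries where they do the work, as an engineer would, in place of code of your own. Each camera call takes 0.05 s, during which the arm holds its last target. There are 200 camera calls.

## Working session

There is one attempt and no reset: what is moved stays moved. The work goes in short steps, Python scripts to look and compute and a tool call to move; the robot and the scene stay as the last step left them, time stands still between calls to the robot, and variables do not carry over. Pictures are saved under pics/ and viewed, at most 14 in all, crops included, and the job is handed in when it is done.

Besides the shell and the picture viewer there is one more tool, called after "Emit:" in YAML: its name, and indented under it one key for each argument. send_rows: Moves the arm, as the interface text tells. Its arguments: {"type":"object","properties":{"deltas":{"type":"array","items":{"type":"array"}}},"required":["deltas"]}

```bash
mkdir -p pics; cat > h.py <<'E'
import numpy as np, cv2
from scipy.spatial.transform import Rotation as R
from plant import r, imaging, finder
def cal(n):
    c=imaging.calibration(n); f=210/np.tan(np.radians(c["fovy"])/2)
    return f,c["cx"],c["cy"],R.from_rotvec(np.ravel(c["rvec"])).as_matrix(),np.ravel(c["tvec"])
def cloud(n):
    k=cal(n); p,d=imaging.grab_frame(n)
    f,cx,cy,M,t=k; v,u=np.mgrid[:420,:560]
    X=np.stack([(u-cx)/f*d,(v-cy)/f*d,d],-1)
    W=(X-t)@M; W[d==0]=np.nan
    return p,d,W
def proj(n,P):
    f,cx,cy,M,t=cal(n); X=np.atleast_2d(P)@M.T+t
    return X[:,:2]/X[:,2:]*f+[cx,cy]
def save(p,name): cv2.imwrite('pics/'+name,p[...,::-1])
E
python3 - <<'E'
from h import *
print(r.get_state(), r.grip_point_offset)
for n in ['scene','top']:
    p,d,W=cloud(n); save(p,n+'0.png'); np.savez('pics/'+n+'0.npz',p=p,W=W)
    f,cx,cy,M,t=cal(n); print(n,f,-M.T@t, M[2])
    for th in ['holder_a','holder_a_grip','tube_1','warmer','dial_grip','cleat_board','pliers','magnet','nut']:
        for o in finder.search_frame(n,th)[:5]:
            u,v=np.round(o['uv']).astype(int); print(th,round(o['score'],2),u,v,W[v,u].round(3))
E
```

```text
{'time': 0.0, 'joint_positions': array([-1.10797347e+00,  2.13343806e-01, -3.50570558e-02,  1.32354456e+00,
       -8.68413340e-07,  1.57081485e+00]), 'joint_velocities': array([ 4.90484285e-04, -1.36428710e-03,  5.50266219e-05,  3.96817531e-05,
       -6.57057636e-04,  7.33631774e-06]), 'joint_efforts': array([-6.33545758e-03, -6.86162496e+01,  4.87121308e+01,  1.74541591e-02,
       -4.10178882e-04, -2.35092585e-06]), 'ee_pos': array([ 0.2230766 , -0.44707526,  0.23082317]), 'ee_rot': array([-3.05676745e+00, -7.20244370e-01,  4.15175987e-04]), 'wrist_force': array([-0.20435479, -0.05807501,  0.36522055]), 'wrist_torque': array([ 0.00425318,  0.02888448, -0.00275951]), 'gripper_force': 0.0, 'gripper_width': 0.08522103669882065} -0.0187
scene 413.4098221711671 [ 0.87113614 -0.73989732  0.91698532] [-0.30878146  0.63261758 -0.71024573]
holder_a 0.91 227 339 [ 0.584 -0.386  0.092]
holder_a 0.82 216 274 [ 0.468 -0.251  0.094]
holder_a_grip 0.89 215 276 [ 0.467 -0.255  0.09 ]
tube_1 0.43 259 192 [0.422 0.052 0.107]
warmer 0.59 267 204 [0.46  0.031 0.092]
warmer 0.36 218 276 [nan nan nan]
[... 162 characters left out ...]
246  0.088]
magnet 0.57 360 174 [0.633 0.391 0.013]
nut 0.65 157 345 [ 0.419 -0.441  0.012]
top 518.3400912039884 [ 0.36003818 -0.03012758  1.72419865] [ 0.10104821  0.00323699 -0.99487626]
holder_a 0.67 339 238 [ 0.457 -0.22   0.14 ]
holder_a 0.61 381 201 [ 0.574 -0.36   0.105]
holder_a_grip 0.86 337 243 [ 0.443 -0.215  0.119]
warmer 0.69 243 247 [0.438 0.077 0.094]
warmer 0.47 222 242 [0.452 0.139 0.136]
dial_grip 0.54 222 241 [0.456 0.139 0.133]
cleat_board 0.61 282 180 [ 0.647 -0.049  0.101]
pliers 0.63 242 244 [0.448 0.081 0.088]
magnet 0.78 148 192 [0.63  0.396 0.018]
magnet 0.45 245 245 [0.444 0.072 0.085]
nut 0.69 379 201 [ 0.576 -0.357  0.086]
nut 0.44 402 249 [ 0.426 -0.445 -0.003]
```

View pics/scene0.png

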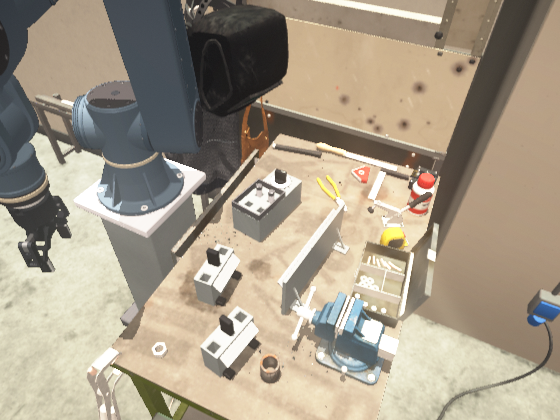

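View pics/top0.png

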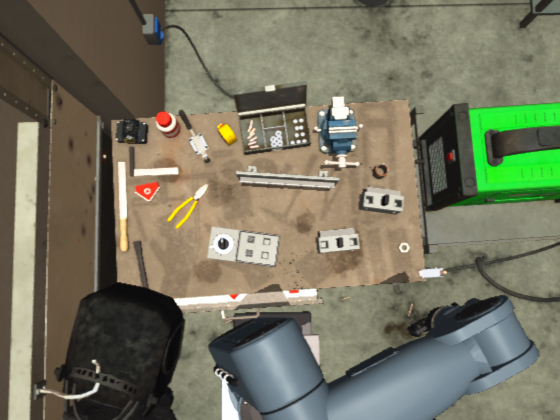

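The scene view shows holders at (217,275) and (230,340), the warmer at (267,204) with two tubes visible and the dial at (281,178), and the board at about (315,255). In the top view the board runs from (237,178) to (336,186). The nut, magnet and pliers are clear of the work area. Next I'll fit poses from the clouds.

```bash
cat >> h.py <<'E'
def rect(W,c,rad,z0,z1):
    "min-area rectangle of cloud points near c with z in band: centre, long-axis yaw, size"
    m=(np.hypot(W[...,0]-c[0],W[...,1]-c[1])<rad)&(W[...,2]>z0)&(W[...,2]<z1)
    P=W[m]
    if len(P)<8: return None
    (cx,cy),(w,h),a=cv2.minAreaRect((P[:,:2]*1000).astype(np.float32))
    if w>h: a+=90
    a=(a+90)%180-90   # angle of short axis from world x, deg
    return np.round([cx,cy,a,max(w,h),min(w,h),np.median(P[:,2])*1000,len(P)],1)
E
python3 - <<'E'
from h import *
for n in ['scene','top']:
    W=np.load(f'pics/{n}0.npz')['W']
    print(n,'table',np.nanmedian(W[(abs(W[...,0]-.5)<.1)&(abs(W[...,1]+.1)<.05)][:,2]))
    for nm,c in [('h1',(.455,-.23)),('h2',(.575,-.37))]:
        print(nm,'top',rect(W,c,.08,.085,.1),'grip',rect(W,c,.05,.13,.15),'all',rect(W,c,.1,.03,.1))
    print('warmer',rect(W,(.45,.08),.15,.083,.097),'rim',rect(W,(.45,.08),.15,.105,.118),'dial',rect(W,(.45,.14),.05,.124,.145),'tubes',rect(W,(.45,.04),.07,.12,.135))
    print('board top',rect(W,(.65,-.05),.2,.132,.146),'lip',rect(W,(.65,-.05),.2,.105,.118))
E
```

```text
scene table -0.0006653075007761641
h1 top [ 445.6 -225.8    4.5  125.3   51.3   91.   588. ] grip [ 445.2 -226.2  -85.8   28.8   15.6  140.1   84. ] all [ 455.4 -225.2    4.7  125.9   70.8   81.7 1348. ]
h2 top [ 575.9 -370.7   -8.7  125.4   52.3   91.3  887. ] grip [ 575.2 -370.7   80.    30.1   14.6  140.5  106. ] all [ 611.6 -376.3   -9.   125.8  124.4   82.6 1942. ]
warmer [ 439.1   75.8   -8.7  223.   102.7   89.7 1070. ] rim [436.4  56.2  -7.8 183.2 101.9 110.  356. ] dial [449.2 137.  -81.4  36.7  18.  131.9  59. ] tubes [439.9  53.8  77.7  61.3  23.6 125.2  59. ]
board top [654.  -68.1  -4.9 318.   11.2 139.1 446. ] lip [591.5 -88.9  14.7 342.7 243.7 110.3 634. ]
top table -0.0001580029072746485
h1 top [ 449.5 -222.4    4.4  124.7   55.6   91.4  442. ] grip [ 446.8 -222.5  -88.9   28.2   13.4  140.6   44. ] all [ 455.6 -221.8    4.1  125.1   70.5   88.   736. ]
h2 top [ 575.9 -368.    -7.3  125.    53.    91.4  428. ] grip [ 574.8 -367.5   88.9   29.9   14.3  142.    46. ] all [ 611.7 -373.3   -8.7  125.7  124.5   85.7  833. ]
warmer [ 440.8   80.6   -8.6  213.8  100.3   89.7 1550. ] rim [438.2  64.2  -8.5 189.3  99.9 111.2 203. ] dial [449.3 141.8 -83.9  32.4  13.7 133.   49. ] tubes [440.6  58.5  81.8  59.4  16.1 124.5  54. ]
board top [718.1 -69.4  -4.1 317.8 142.  139.1 346. ] lip [595.7 -87.8  17.5 353.8 238.9 110.5 447. ]
```

```bash
cat >> h.py <<'E'
def goal(yaw,tilt=0,flip=False):
    "tool orientation: y along the holder's y (+/-), pointing down, tilted about holder y by tilt (deg; + leans top toward +x)"
    B=R.from_euler('z',yaw,degrees=True)*R.from_euler('y',tilt,degrees=True)
    base=R.from_matrix(np.array([[1,0,0],[0,-1,0],[0,0,-1.]]).T)
    if flip: base=base*R.from_euler('z',180,degrees=True)
    return B*base
def rel(pos,Rg,pos0=None,R0=None):
    s=r.get_state(); p0=s['ee_pos'] if pos0 is None else pos0
    R0=R.from_rotvec(s['ee_rot']) if R0 is None else R0
    return (R0.inv()*Rg).as_rotvec().round(4).tolist(), (R0.inv().apply(np.asarray(pos)-p0)*1000).round(1).tolist()
E
python3 - <<'E'
from h import *
s=r.get_state(); print(R.from_rotvec(s['ee_rot']).as_matrix().round(2))
f,cx,cy,M,t=cal('wrist'); print('wristcam',-M.T@t,M[2],f)
for fl in (0,1): print(fl, rel([.40,-.224,.32],goal(4.4,0,fl)))
E
```

```text
[[ 0.89  0.45 -0.  ]
 [ 0.45 -0.89 -0.  ]
 [-0.    0.   -1.  ]]
wristcam [ 0.29493335 -0.4103441   0.37332864] [-0.28138921 -0.13990876 -0.94933959] 334.3315076431271
0 ([0.0, 0.0, 0.386], [257.9, -121.0, -88.7])
1 ([-0.0, 0.0, -2.7556], [257.9, -121.0, -88.7])
```

Emit:
send_rows:
  deltas:
    - [[0, 0, 0.06], [30, -10, -29], 0]
    - [[0, 0, 0.12], [70, -25, -29], 0]
    - [[0, 0, 0.2], [115, -40, -29], 0]
    - [[0, 0, 0.27], [160, -55, -29], 0]
    - [[0, 0, 0.33], [205, -70, -29], 0]
    - [[0, 0, 0.386], [245, -85, -29], 0]
    - [[0, 0, 0.386], [280, -95, -29], 0]
    - [[0, 0, 0.386], [299, -100, -29], 0]
    - [[0, 0, 0.386], [299, -100, -29], 0]

```text
time: 1.9
ee_pos: [0.4476, -0.2227, 0.2601]
ee_rot: [-3.139, -0.125, -0.0]
wrist_force: [-0.6, -0.4, 0.4]
gripper_width: 0.0853
gripper_force: 0.0
```

```bash
python3 - <<'E'
from h import *
s=r.get_state(); print(s['time'],s['ee_pos'],R.from_rotvec(s['ee_rot']).as_matrix().round(3),s['joint_positions'])
p,d,W=cloud('wrist'); save(p,'w1.png')
c=(.446,-.224)
print('top',rect(W,c,.08,.085,.1),'grip',rect(W,c,.05,.13,.15),'all',rect(W,c,.1,.03,.1))
E
```

```text
1.9 [ 0.44760065 -0.22274584  0.26006758] [[ 0.997  0.08   0.   ]
 [ 0.08  -0.997  0.   ]
 [ 0.    -0.    -1.   ]] [-4.61976175e-01  2.10336709e-01  3.46274820e-02  1.39523108e+00
  3.40625952e-04  2.59979539e+00]
top [ 4.445e+02 -2.222e+02  4.500e+00  1.244e+02  5.000e+01  9.130e+01
  4.959e+03] grip [ 444.3 -222.5  -85.5   29.9   13.4  141.   611. ] all [ 4.541e+02 -2.214e+02  4.500e+00  1.244e+02  6.930e+01  9.040e+01
  8.481e+03]
```

View pics/w1.png

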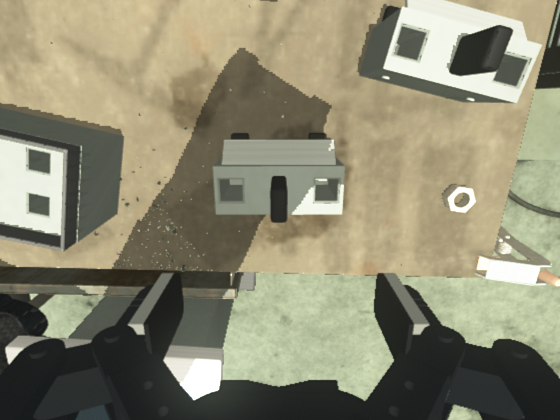

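The wrist view shows holder 1 with its grip at (279,198), strip to the rear, where the cloud puts it. The last joint would run out of range at the wall, so I'll turn the tool half a turn.

Emit:
send_rows:
  deltas:
    - [[0, 0, -0.14], [0, 0, 0], 0]
    - [[0, 0, -0.29], [0, 0, 0], 0]
    - [[0, 0, -0.44], [0, 0, 0], 0]
    - [[0, 0, -0.58], [0, 0, 0], 0]
    - [[0, 0, -0.73], [0, 0, 0], 0]
    - [[0, 0, -0.88], [0, 0, 0], 0]
    - [[0, 0, -1.02], [0, 0, 0], 0]
    - [[0, 0, -1.16], [0, 0, 0], 0]
    - [[0, 0, -1.31], [0, 0, 0], 0]
    - [[0, 0, -1.45], [0, 0, 0], 0]
    - [[0, 0, -1.58], [0, 0, 0], 0]
    - [[0, 0, -1.58], [0, 0, 0], 0]

```text
time: 3.15
ee_pos: [0.4454, -0.2252, 0.2604]
ee_rot: [2.123, 2.316, -0.0]
wrist_force: [-1.0, -0.2, 0.0]
gripper_width: 0.0852
gripper_force: 0.0
```

Emit:
send_rows:
  deltas:
    - [[0, 0, -0.14], [0, 0, 0], 0]
    - [[0, 0, -0.29], [0, 0, 0], 0]
    - [[0, 0, -0.44], [0, 0, 0], 0]
    - [[0, 0, -0.58], [0, 0, 0], 0]
    - [[0, 0, -0.73], [0, 0, 0], 0]
    - [[0, 0, -0.88], [0, 0, 0], 0]
    - [[0, 0, -1.02], [0, 0, 0], 0]
    - [[0, 0, -1.16], [0, 0, 0], 0]
    - [[0, 0, -1.31], [0, 0, 0], 0]
    - [[0, 0, -1.45], [0, 0, 0], 0]
    - [[0, 0, -1.56], [0, 0, 0], 0]
    - [[0, 0, -1.56], [0, 0, 0], 0]

```text
time: 4.35
ee_pos: [0.4457, -0.2249, 0.2604]
ee_rot: [0.114, -3.14, 0.0]
wrist_force: [0.6, -0.8, -0.2]
gripper_width: 0.0856
gripper_force: 0.0
```

```bash
python3 - <<'E'
from h import *
s=r.get_state(); print(s['time'],s['ee_pos'],s['joint_positions'].round(3))
p,d,W=cloud('wrist')
c=(.446,-.224)
print('top',rect(W,c,.08,.085,.1),'grip',rect(W,c,.05,.13,.15))
print(rel([.4452,-.2225,.1],goal(4.5,0,1)))
# what's between fingers etc: project TCP
E
```

```text
4.35 [ 0.44568932 -0.22492496  0.26037536] [-0.467  0.209  0.033  1.395 -0.    -0.54 ]
top [ 4.443e+02 -2.217e+02  4.700e+00  1.241e+02  4.860e+01  9.140e+01
  4.903e+03] grip [ 443.5 -221.7  -85.8   29.    13.4  141.1  614. ]
([-0.0001, -0.0, -0.0094], [0.4, 2.4, 160.4])
```

Emit:
send_rows:
  deltas:
    - [[0, 0, -0.01], [1, 2.6, 40], 0]
    - [[0, 0, -0.01], [1, 2.6, 80], 0]
    - [[0, 0, -0.01], [1, 2.6, 115], 0]
    - [[0, 0, -0.01], [1, 2.6, 140], 0]
    - [[0, 0, -0.01], [1, 2.6, 155], 0]
    - [[0, 0, -0.01], [1, 2.6, 160], 0]
    - [[0, 0, -0.01], [1, 2.6, 160], 0.5]
    - [[0, 0, -0.01], [1, 2.6, 160], 1]
    - [[0, 0, -0.01], [1, 2.6, 160], 1]
    - [[0, 0, -0.01], [1, 2.6, 160], 1]
    - [[0, 0, -0.01], [1, 2.6, 160], 1]
    - [[0, 0, -0.01], [1, 2.6, 160], 1]

```text
time: 5.6
ee_pos: [0.4451, -0.2221, 0.1006]
ee_rot: [-0.133, 3.138, -0.001]
wrist_force: [0.1, -2.5, 3.1]
gripper_width: 0.013
gripper_force: 62.0
```

Emit:
send_rows:
  deltas:
    - [[0, 0, 0], [0, 0, -5], 1]
    - [[0, 0, 0], [0, 0, -20], 1]
    - [[0, 0, 0], [0, 0, -50], 1]
    - [[0, 0, 0], [0, 0, -80], 1]
    - [[0, 0, 0], [0, 0, -110], 1]
    - [[0, 0, 0], [0, 0, -120], 1]
    - [[0, 0, 0], [0, 0, -120], 1]

```text
time: 6.3
ee_pos: [0.4455, -0.2221, 0.221]
ee_rot: [-0.134, 3.137, -0.001]
wrist_force: [-0.3, -0.1, -4.7]
gripper_width: 0.0133
gripper_force: 61.0
```

```bash
cat >> h.py <<'E'
def hang(s,th,wall,yaw,v,yawoff=0):
    "TCP pos, orientation for strip at s (mm, cleat frame) with tilt th (deg); wall=[x,y] m; v=strip->TCP in holder frame mm"
    B=R.from_euler('z',yaw,degrees=True); H=B*R.from_euler('y',th,degrees=True)
    p=np.array([wall[0],wall[1],.102])+B.apply(np.array(s)/1000.)+H.apply(np.array(v)/1000.)
    return p,goal(yaw+yawoff,th,1)
E
python3 - <<'E'
from h import *
p,G=hang([-75,78,45],8,[.649,-.0676],-4.7,[-45.4,0,38.5]); print(p); print(rel(p,G)); print(r.get_state()['joint_positions'])
E
```

```text
[0.54117655 0.01952787 0.19144378]
([-0.0124, 0.1409, 0.1669], [-115.9, 232.6, 29.5])
[-4.62596399e-01  2.08672214e-01 -6.56623447e-02  1.29472544e+00
  6.00140859e-05 -5.47826671e-01]
```

Emit:
send_rows:
  deltas:
    - [[0, 0, 0], [-30, 0, -10], 1]
    - [[0, 0, 0.03], [-65, 10, -20], 1]
    - [[0, 0, 0.06], [-100, 30, -20], 1]
    - [[0, 0, 0.09], [-116, 65, -20], 1]
    - [[0, 0, 0.12], [-116, 105, -20], 1]
    - [[0, 0, 0.15], [-116, 145, -20], 1]
    - [[0, 0.03, 0.167], [-116, 185, -20], 1]
    - [[0, 0.07, 0.167], [-116, 215, -10], 1]
    - [[-0.01, 0.1, 0.167], [-116, 233, 5], 1]
    - [[-0.012, 0.14, 0.167], [-116, 233, 20], 1]
    - [[-0.012, 0.14, 0.167], [-116, 233, 29], 1]
    - [[-0.012, 0.14, 0.167], [-116, 233, 29], 1]

```text
time: 7.5
ee_pos: [0.5399, 0.0196, 0.1888]
ee_rot: [-0.124, -2.996, -0.009]
wrist_force: [-0.3, 0.2, -3.1]
gripper_width: 0.0134
gripper_force: 60.8
```

```bash
cat >> h.py <<'E'
def line(P):
    vx,vy,x,y=cv2.fitLine((P[:,:2]*1000).astype(np.float32),cv2.DIST_HUBER,0,.01,.01).ravel()
    return np.round([np.degrees(np.arctan2(-vx*np.sign(vy),abs(vy))),x-(y+67.6)*vx/vy, P[:,1].min()*1000,P[:,1].max()*1000,len(P)],2)
E
python3 - <<'E'
from h import *
s=r.get_state(); print(s['time'],s['ee_pos'],s['ee_rot'],s['joint_positions'].round(3))
p,G=hang([-75,78,45],8,[.649,-.0676],-4.7,[-45.4,0,38.5]); print(rel(p,G))
for n in ['wrist','scene','top']:
    p,d,W=cloud(n); save(p,n+'2.png'); np.savez(f'pics/{n}2.npz',p=p,W=W)
    x=W[...,0]-(-.0824*(W[...,1]+.0676)*-1)
    m=(abs(x-.655)<.02)&(W[...,2]>.136)&(W[...,2]<.143)&(abs(W[...,1]+.07)<.17)
    print(n,'boardtop',line(W[m]) if m.sum()>10 else m.sum())
    m=(abs(x-.629)<.012)&(W[...,2]>.109)&(W[...,2]<.118)&(abs(W[...,1]+.07)<.17)
    print(n,'lip',line(W[m]) if m.sum()>10 else m.sum())
E
```

```text
7.5 [0.53989364 0.01958443 0.18879248] [-0.1238699  -2.9958227  -0.00867512] [0.027 0.444 0.168 1.438 0.016 0.109]
([-0.0001, -0.0037, -0.0006], [-0.9, 0.0, -2.8])
wrist boardtop [  -5.02  649.81 -181.32   89.12  456.  ]
wrist lip [  -5.07  630.41 -199.56   30.6   987.  ]
scene boardtop [  -4.76  654.12 -225.31   90.76  382.  ]
scene lip [  -4.81  632.81 -214.34   86.21  231.  ]
top boardtop [  -4.55  653.74 -222.66  -58.54  130.  ]
top lip [  -5.27  634.17 -209.46  -55.4    83.  ]
```

View pics/wrist2.png

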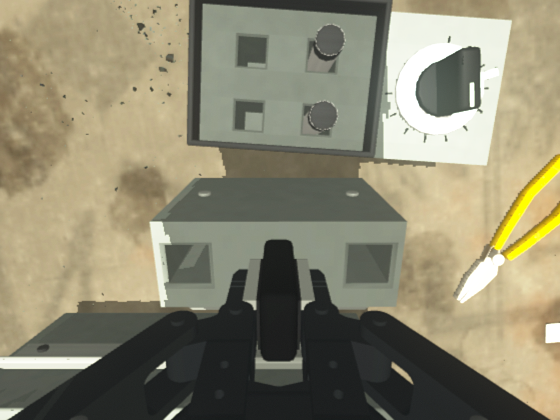

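The wrist camera looks back from the wall side. It shows two tubes at (329,40) and (322,115), and the dial pointer line at (474,95) with a white mark near (491,73). Holder 1 is firmly gripped.

```bash
python3 - <<'E'
from h import *
s=r.get_state(); print(s['time'],s['ee_pos'])
w=[.6495,-.0676]; v=[-45.4,0,38.5]
for S,th in [([-75,78,45],8),([-6,78,30],8),([-6,78,9],8),([-4,78,5],0),([-3,78,2],0)]:
    p,G=hang(S,th,w,-4.9,v); print(S,th,p.round(4),rel(p,G))
E
```

```text
7.65 [0.54072246 0.01957509 0.1917268 ]
[-75, 78, 45] 8 [0.542  0.0199 0.1914] ([0.0, 0.0005, 0.0026], [-1.3, 0.4, 0.1])
[-6, 78, 30] 8 [0.6107 0.014  0.1764] ([0.0, 0.0005, 0.0026], [-71.7, 0.2, 5.4])
[-6, 78, 9] 8 [0.6107 0.014  0.1554] ([0.0, 0.0005, 0.0026], [-74.6, 0.2, 26.2])
[-4, 78, 5] 0 [0.6069 0.0143 0.1455] ([0.0002, -0.1391, 0.0026], [-72.2, 0.2, 36.6])
[-3, 78, 2] 0 [0.6079 0.0142 0.1425] ([0.0002, -0.1391, 0.0026], [-73.6, 0.2, 39.4])
```

Emit:
send_rows:
  deltas:
    - [[0, 0, 0.003], [-18, 0, 1], 1]
    - [[0, 0, 0.003], [-36, 0, 2.5], 1]
    - [[0, 0, 0.003], [-54, 0, 4], 1]
    - [[0, 0, 0.003], [-67, 0, 5], 1]
    - [[0, 0, 0.003], [-71.7, 0, 5.4], 1]
    - [[0, 0, 0.003], [-71.7, 0, 5.4], 1]
    - [[0, 0, 0.003], [-72.5, 0, 11], 1]
    - [[0, 0, 0.003], [-73, 0, 16], 1]
    - [[0, 0, 0.003], [-74, 0, 21], 1]
    - [[0, 0, 0.003], [-74.5, 0, 25], 1]
    - [[0, 0, 0.003], [-74.6, 0, 26.2], 1]
    - [[0, 0, 0.003], [-74.6, 0, 26.2], 1]

```text
time: 8.85
ee_pos: [0.6105, 0.0144, 0.1548]
ee_rot: [-0.128, -2.998, -0.009]
wrist_force: [0.8, 0.5, -4.4]
gripper_width: 0.0132
gripper_force: 61.0
```

```bash
python3 - <<'E'
from h import *
s=r.get_state(); print(s['ee_pos'],s['wrist_force'])
w=[.6495,-.0676]; v=[-45.4,0,38.5]
for S,th in [([-6,78,9],8),([-5,78,7],4),([-4,78,5],0),([-3,78,2],0)]:
    p,G=hang(S,th,w,-4.9,v); print(S,th,p.round(4),rel(p,G))
p,d,W=cloud('scene'); save(cv2.resize(p[200:330,250:410],None,fx=4,fy=4),'s3.png')
E
```

```text
[0.61048145 0.01436407 0.15475321] [ 0.77959303  0.48709796 -4.42049483]
[-6, 78, 9] 8 [0.6107 0.014  0.1554] ([-0.0003, -0.001, 0.0004], [-0.2, -0.3, -0.7])
[-5, 78, 7] 4 [0.6087 0.0142 0.1506] ([-0.0003, -0.0709, 0.0004], [1.1, -0.3, 4.4])
[-4, 78, 5] 0 [0.6069 0.0143 0.1455] ([-0.0003, -0.1407, 0.0005], [2.2, -0.3, 9.7])
[-3, 78, 2] 0 [0.6079 0.0142 0.1425] ([-0.0003, -0.1407, 0.0005], [0.8, -0.3, 12.5])
```

View pics/s3.png

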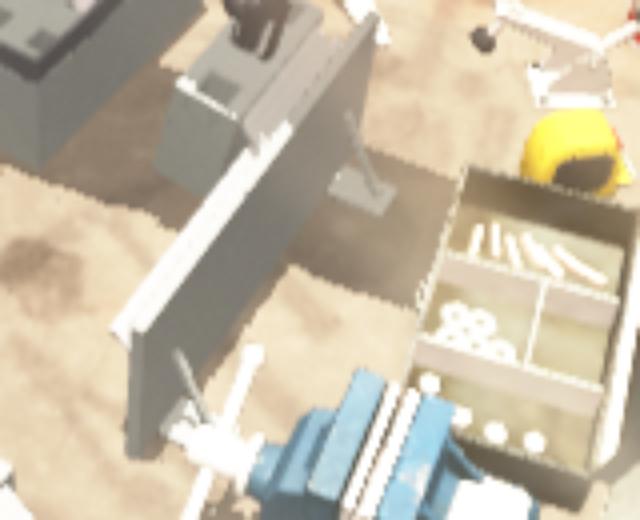

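The picture shows the strip at about (270,130), behind and above the cleat lip, with no contact force. Now I'll level and lower it.

Emit:
send_rows:
  deltas:
    - [[0, -0.035, 0], [0.5, -0.2, 2], 1]
    - [[0, -0.07, 0], [1.1, -0.2, 4.4], 1]
    - [[0, -0.105, 0], [1.6, -0.2, 7], 1]
    - [[0, -0.14, 0], [2.2, -0.2, 9.7], 1]
    - [[0, -0.14, 0], [2.2, -0.2, 9.7], 1]
    - [[0, -0.14, 0], [1.5, -0.2, 11], 1]
    - [[0, -0.14, 0], [0.8, -0.2, 12.5], 1]
    - [[0, -0.14, 0], [0.8, -0.2, 12.5], 1]

```text
time: 9.7
ee_pos: [0.6087, 0.0143, 0.1425]
ee_rot: [-0.134, -3.138, 0.0]
wrist_force: [0.6, -0.8, -3.0]
gripper_width: 0.0133
gripper_force: 61.2
```

Emit:
send_rows:
  deltas:
    - [[0, 0, 0], [-1, 0, 1], 1]
    - [[0, 0, 0], [-2, 0, 2], 1]
    - [[0, 0, 0], [-2.5, 0, 3], 1]
    - [[0, 0, 0], [-2.5, 0, 3], 1]

```text
time: 10.1
ee_pos: [0.6106, 0.0142, 0.1405]
ee_rot: [0.134, 3.139, -0.0]
wrist_force: [-6.2, -0.4, 11.8]
gripper_width: 0.0132
gripper_force: 63.1
```

Emit:
send_rows:
  deltas:
    - [[0, 0, 0], [0, 0, 0], 0.4]
    - [[0, 0, 0], [0, 0, 0], 0.4]
    - [[0, 0, 0], [0, 0, 0], 0.4]
    - [[0, 0, 0], [0, 0, 0], 0.4]
    - [[0, 0, 0], [0, 0, -20], 0.4]
    - [[0, 0, 0], [0, 0, -60], 0.4]
    - [[0, 0, 0], [0, 0, -100], 0.2]
    - [[0, 0, 0], [0, 0, -130], 0]
    - [[0, 0, 0], [0, 0, -130], 0]

```text
time: 11.0
ee_pos: [0.6121, 0.0142, 0.274]
ee_rot: [0.133, 3.133, 0.0]
wrist_force: [0.7, 0.6, 0.4]
gripper_width: 0.0856
gripper_force: 0.0
```

```bash
python3 - <<'E'
from h import *
s=r.get_state(); print(s['time'],s['ee_pos'],s['gripper_width'],s['joint_positions'].round(2))
for n in ['wrist','scene']:
    p,d,W=cloud(n); save(p,n+'4.png')
    c=(.609,.014)
    m=(np.hypot(W[...,0]-c[0],W[...,1]-c[1])<.03)
    print(n,'top',rect(W,c,.08,.125,.138),'grip',rect(W,c,.05,.17,.19))
    c=(.575,-.37)
    print(n,'h2 top',rect(W,c,.08,.085,.1),'grip',rect(W,c,.05,.13,.15))
    x=W[...,0]-.0857*(W[...,1]+.0676)
    for q in [((x>.54)&(x<.575)),((x>.605)&(x<.625))]:
        pass
print(rel([.5755,-.369,.26],goal(-8.6,0,1)))
E
```

```text
11.0 [0.61207171 0.01422992 0.27399422] 0.08561908209764292 [ 0.02  0.46  0.41  1.52 -0.    0.11]
wrist top [ 6.243e+02  1.250e+01 -4.800e+00  1.311e+02  7.900e+01  1.314e+02
  6.589e+03] grip [608.9  15.3  85.1  29.7  13.7 181.  755. ]
wrist h2 top None grip None
scene top [625.2  11.   -5.1 127.3  80.6 131.  510. ] grip [610.7  10.1  81.3  27.5  14.7 180.   68. ]
scene h2 top [ 575.9 -370.1   -8.8  125.4   51.5   91.2  893. ] grip [ 574.9 -371.    83.5   29.9   14.5  140.4  108. ]
([-0.0, 0.0006, 0.065], [2.8, -384.8, 9.9])
```

Emit:
send_rows:
  deltas:
    - [[0, 0, 0.01], [0, -40, 0], 0]
    - [[0, 0, 0.02], [0, -85, 0], 0]
    - [[0, 0, 0.03], [0, -130, 0], 0]
    - [[0, 0, 0.04], [0, -175, 0], 0]
    - [[0, 0, 0.05], [0, -220, 0], 0]
    - [[0, 0, 0.06], [1, -265, 0], 0]
    - [[0, 0, 0.065], [2, -310, 0], 0]
    - [[0, 0, 0.065], [3, -350, 5], 0]
    - [[0, 0, 0.065], [3, -375, 10], 0]
    - [[0, 0, 0.065], [3, -385, 10], 0]
    - [[0, 0, 0.065], [3, -385, 10], 0]

```text
time: 12.2
ee_pos: [0.5743, -0.3699, 0.2582]
ee_rot: [-0.238, -3.13, -0.001]
wrist_force: [0.1, 1.3, 0.7]
gripper_width: 0.0855
gripper_force: 0.0
```

```bash
python3 - <<'E'
from h import *
s=r.get_state(); print(s['time'],s['ee_pos'],s['joint_positions'].round(2))
p,d,W=cloud('wrist')
c=(.575,-.37)
print('top',rect(W,c,.08,.085,.1)); g=rect(W,c,.05,.13,.15); print(g)
s=r.get_state(); print(s['ee_pos'],rel([g[0]/1000+.0007,g[1]/1000,.1],goal(-8.6,0,1)))
E
```

```text
12.2 [ 0.57434717 -0.36989843  0.25817483] [-0.57  0.65  0.69  1.62 -0.   -0.42]
top [ 574.1 -367.4   -8.8  124.3   48.7   91.4 4967. ]
[ 573.9 -367.3   81.3   30.3   13.3  141.   620. ]
[ 0.57481178 -0.36881934  0.25886217] ([0.0006, -0.0016, -0.0004], [0.2, 1.4, 158.9])
```

Emit:
send_rows:
  deltas:
    - [[0, 0, 0], [0.2, 1.4, 40], 0]
    - [[0, 0, 0], [0.2, 1.4, 80], 0]
    - [[0, 0, 0], [0.2, 1.4, 115], 0]
    - [[0, 0, 0], [0.2, 1.4, 140], 0]
    - [[0, 0, 0], [0.2, 1.4, 155], 0]
    - [[0, 0, 0], [0.2, 1.4, 159], 0]
    - [[0, 0, 0], [0.2, 1.4, 159], 0.5]
    - [[0, 0, 0], [0.2, 1.4, 159], 1]
    - [[0, 0, 0], [0.2, 1.4, 159], 1]
    - [[0, 0, 0], [0.2, 1.4, 159], 1]
    - [[0, 0, 0], [0.2, 1.4, 159], 1]
    - [[0, 0, 0], [0.2, 1.4, 159], 1]

```text
time: 13.45
ee_pos: [0.575, -0.368, 0.1011]
ee_rot: [0.236, 3.133, -0.001]
wrist_force: [-0.5, -1.9, 3.5]
gripper_width: 0.0131
gripper_force: 61.9
```

Emit:
send_rows:
  deltas:
    - [[0, 0, 0], [0, 0, -5], 1]
    - [[0, 0, 0], [0, 0, -20], 1]
    - [[0, 0, 0], [0, 0, -50], 1]
    - [[0, 0, 0], [0, 0, -80], 1]
    - [[0, 0, 0], [0, 0, -110], 1]
    - [[0, 0, 0], [0, 0, -120], 1]
    - [[0, 0, 0], [0, 0, -120], 1]

```text
time: 14.15
ee_pos: [0.5755, -0.3681, 0.2215]
ee_rot: [0.235, 3.131, -0.002]
wrist_force: [-0.6, -0.8, -5.1]
gripper_width: 0.0129
gripper_force: 60.9
```

```bash
python3 - <<'E'
from h import *
s=r.get_state(); print(s['ee_pos'])
w=[.6495,-.0676]; v=[-45.4,0,38.5]
for S,th in [([-80,-78,45],0),([-75,-78,45],8),([-6,-78,30],8),([-6,-78,9],8)]:
    p,G=hang(S,th,w,-4.9,v); print(S,th,p.round(4),rel(p,G))
E
```

```text
[ 0.57546358 -0.36806734  0.22153232]
[-80, -78, 45] 0 [ 0.5179 -0.1346  0.1855] ([-0.0009, 0.0013, -0.0645], [91.9, 222.3, 35.7])
[-75, -78, 45] 8 [ 0.5287 -0.1355  0.1914] ([0.0036, 0.1409, -0.0645], [81.1, 223.0, 29.8])
[-6, -78, 30] 8 [ 0.5974 -0.1414  0.1764] ([0.0036, 0.1409, -0.0645], [12.2, 227.4, 44.9])
[-6, -78, 9] 8 [ 0.5974 -0.1414  0.1554] ([0.0036, 0.1409, -0.0645], [12.3, 227.4, 65.9])
```

Emit:
send_rows:
  deltas:
    - [[0, 0, 0], [30, 10, -5], 1]
    - [[0, 0, -0.02], [60, 35, -5], 1]
    - [[0, 0, -0.04], [81, 70, -5], 1]
    - [[0, 0, -0.0645], [81, 110, 0], 1]
    - [[0, 0.03, -0.0645], [81, 150, 10], 1]
    - [[0, 0.06, -0.0645], [81, 185, 20], 1]
    - [[0, 0.1, -0.0645], [81, 212, 26], 1]
    - [[0.003, 0.141, -0.0645], [81, 223, 30], 1]
    - [[0.003, 0.141, -0.0645], [81, 223, 30], 1]
    - [[0.003, 0.141, -0.0645], [81, 223, 30], 1]
    - [[0.003, 0.141, -0.0645], [81, 223, 30], 1]

```text
time: 15.25
ee_pos: [0.5278, -0.1358, 0.1903]
ee_rot: [-0.129, -2.998, -0.011]
wrist_force: [0.8, -0.6, -4.6]
gripper_width: 0.0132
gripper_force: 60.9
```

```bash
python3 - <<'E'
from h import *
s=r.get_state(); print(s['time'],s['ee_pos'],s['wrist_force'])
w=[.6495,-.0676]; v=[-45.4,0,38.5]
for S,th in [([-75,-78,45],8),([-6,-78,30],8),([-6,-78,9],8)]:
    p,G=hang(S,th,w,-4.9,v); print(S,th,p.round(4),rel(p,G))
E
```

```text
15.25 [ 0.52777752 -0.13576298  0.19027791] [ 0.766606   -0.59356646 -4.62003823]
[-75, -78, 45] 8 [ 0.5287 -0.1355  0.1914] ([0.0015, -0.0016, -0.0006], [-0.7, 0.3, -1.3])
[-6, -78, 30] 8 [ 0.5974 -0.1414  0.1764] ([0.0015, -0.0016, -0.0006], [-71.1, 0.3, 3.9])
[-6, -78, 9] 8 [ 0.5974 -0.1414  0.1554] ([0.0015, -0.0016, -0.0006], [-74.1, 0.3, 24.7])
```

Same motion as for the first holder.

Emit:
send_rows:
  deltas:
    - [[0, 0, 0], [-18, 0, 1], 1]
    - [[0, 0, 0], [-36, 0, 2.5], 1]
    - [[0, 0, 0], [-54, 0, 4], 1]
    - [[0, 0, 0], [-67, 0, 5], 1]
    - [[0, 0, 0], [-71.5, 0, 5.2], 1]
    - [[0, 0, 0], [-71.5, 0, 5.2], 1]
    - [[0, 0, 0], [-72.5, 0, 11], 1]
    - [[0, 0, 0], [-73, 0, 16], 1]
    - [[0, 0, 0], [-74, 0, 21], 1]
    - [[0, 0, 0], [-74.5, 0, 25], 1]
    - [[0, 0, 0], [-74.5, 0, 26], 1]
    - [[0, 0, 0], [-74.5, 0, 26], 1]

```text
time: 16.45
ee_pos: [0.5979, -0.141, 0.1544]
ee_rot: [-0.128, -2.997, -0.011]
wrist_force: [0.2, 0.0, -4.2]
gripper_width: 0.0135
gripper_force: 60.9
```

Emit:
send_rows:
  deltas:
    - [[0, -0.035, 0], [0.5, 0, 2], 1]
    - [[0, -0.07, 0], [1.1, 0, 4.4], 1]
    - [[0, -0.105, 0], [1.6, 0, 7], 1]
    - [[0, -0.14, 0], [2.2, 0, 9.7], 1]
    - [[0, -0.14, 0], [2.2, 0, 9.7], 1]
    - [[0, -0.14, 0], [1.5, 0, 11], 1]
    - [[0, -0.14, 0], [0.8, 0, 12.5], 1]
    - [[0, -0.14, 0], [0.8, 0, 12.5], 1]

```text
time: 17.25
ee_pos: [0.5958, -0.1409, 0.1418]
ee_rot: [-0.134, -3.137, -0.002]
wrist_force: [-0.3, 0.1, -3.8]
gripper_width: 0.0133
gripper_force: 61.0
```

Emit:
send_rows:
  deltas:
    - [[0, 0, 0], [-1, 0, 1], 1]
    - [[0, 0, 0], [-2, 0, 1.5], 1]
    - [[0, 0, 0], [-2.5, 0, 2], 1]
    - [[0, 0, 0], [-2.5, 0, 2], 1]

```text
time: 17.65
ee_pos: [0.5972, -0.141, 0.1409]
ee_rot: [-0.134, -3.136, -0.002]
wrist_force: [-11.5, 2.3, 11.9]
gripper_width: 0.0134
gripper_force: 63.6
```

Emit:
send_rows:
  deltas:
    - [[0, 0, 0], [1, 0, 0], 0.4]
    - [[0, 0, 0], [1, 0, 0], 0.4]
    - [[0, 0, 0], [1, 0, 0], 0.4]
    - [[0, 0, 0], [1, 0, 0], 0.4]
    - [[0, 0, 0], [1, 0, -20], 0.4]
    - [[0, 0, 0], [1, 0, -60], 0.4]
    - [[0, 0, 0], [0, 0, -100], 0.2]
    - [[0, 0, 0], [0, 0, -130], 0.2]
    - [[0, 0, 0], [0, 0, -130], 0.2]

```text
time: 18.55
ee_pos: [0.5996, -0.1416, 0.2746]
ee_rot: [0.134, 3.134, 0.0]
wrist_force: [1.0, -0.0, -0.1]
gripper_width: 0.0682
gripper_force: 0.0
```

```bash
python3 - <<'E'
from h import *
s=r.get_state(); print(s['time'],s['ee_pos'],s['gripper_width'])
for n in ['wrist','scene']:
    p,d,W=cloud(n); save(p,n+'5.png')
    for c in [(.609,.014),(.597,-.141)]:
      print(n,'top',rect(W,c,.075,.125,.138),'grip',rect(W,c,.05,.17,.19))
    print('tubes',rect(W,(.44,.06),.07,.12,.135),'dial',rect(W,(.45,.14),.05,.124,.145))
# to above warmer
print(rel([.44,.06,.30],goal(-8.6,0,1)))
E
```

```text
18.55 [ 0.59960978 -0.1416082   0.27456481] 0.06818003169142824
wrist top [ 6.246e+02  1.410e+01 -4.900e+00  1.251e+02  7.930e+01  1.314e+02
  5.893e+03] grip [ 609.3   14.6   85.6   30.6   14.8  180.6 1010. ]
wrist top [ 6.119e+02 -1.410e+02 -4.700e+00  1.243e+02  8.010e+01  1.314e+02
  6.541e+03] grip [ 595.9 -139.7   85.4   29.8   13.7  181.1  753. ]
tubes [467.   53.7  -9.3  17.8   6.4 125.8 222. ] dial None
scene top [625.4   9.7  -4.6 127.5  80.2 131.1 495. ] grip [610.1  10.6  84.3  29.4  13.9 179.9  70. ]
scene top [ 612.5 -143.9   -5.3  127.5   81.3  131.3  658. ] grip [ 596.6 -144.2   78.7   30.7   16.   180.    89. ]
tubes [418.6  56.1  28.5  18.5  14.6 126.   28. ] dial None
([0.0013, -0.0003, 0.0645], [175.2, 187.1, -29.3])
```

View pics/scene5.png

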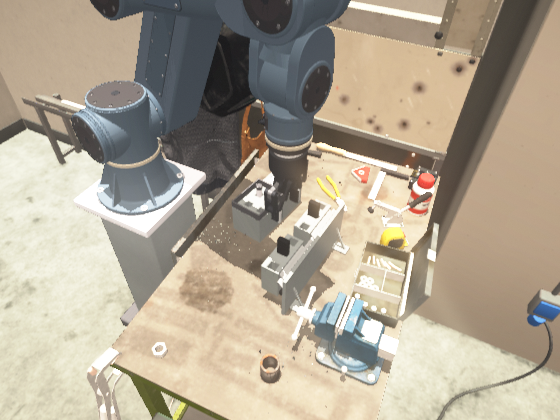

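Both holders hang side by side, with grips at (284,245) and (316,208), and the cloud heights agree with home. Next, the warmer.

Emit:
send_rows:
  deltas:
    - [[0, 0, 0.01], [20, 20, -15], 0.6]
    - [[0, 0, 0.02], [45, 48, -20], 0.6]
    - [[0, 0, 0.03], [75, 80, -20], 0.6]
    - [[0, 0, 0.04], [105, 112, -20], 0.6]
    - [[0, 0, 0.05], [135, 144, -20], 0.6]
    - [[0, 0, 0.0645], [160, 172, -15], 0.6]
    - [[0, 0, 0.0645], [175, 187, -5], 0.6]
    - [[0, 0, 0.0645], [175, 187, 0], 0.6]
    - [[0, 0, 0.0645], [175, 187, 0], 0.6]

```text
time: 19.55
ee_pos: [0.4391, 0.06, 0.2695]
ee_rot: [-0.234, -3.13, -0.001]
wrist_force: [0.6, -0.3, 1.0]
gripper_width: 0.0343
gripper_force: 0.0
```

```bash
python3 - <<'E'
from h import *
s=r.get_state(); print(s['time'],s['ee_pos'],s['joint_positions'].round(2))
p,d,W=cloud('wrist'); save(p,'w6.png'); np.savez('pics/w6.npz',p=p,W=W)
print('tubes',rect(W,(.44,.06),.07,.12,.135),'dial',rect(W,(.45,.14),.06,.127,.14),'rim',rect(W,(.45,.06),.15,.105,.118))
m=((W[...,2]>.121)&(W[...,2]<.13)&(np.hypot(W[...,0]-.44,W[...,1]-.055)<.09)).astype(np.uint8)
n,l,st,ce=cv2.connectedComponentsWithStats(m)
for i in range(1,n):
    if st[i,4]>60:
        P=W[l==i]; (x,y),rad=cv2.minEnclosingCircle((P[:,:2]*1000).astype(np.float32)); print('tube',x,y,rad,len(P),P.mean(0))
E
```

```text
19.55 [0.43908708 0.06003355 0.2694858 ] [ 0.13  0.09 -0.08  1.4   0.    0.28]
tubes [439.2  58.8  80.6  61.6  17.5 126.1 664. ] dial [447.6 142.2 -88.2  35.5  14.2 133.1 674. ] rim [ 488.9   56.5   81.4  206.7  188.8  111.1 3397. ]
tube 417.6253662109375 62.05829620361328 9.028627395629883 342 [0.4170758  0.06208261 0.1259608 ]
tube 447.1212158203125 140.10292053222656 17.682621002197266 108 [0.44268858 0.13646582 0.12552167]
tube 460.9130859375 55.453041076660156 9.15592098236084 313 [0.46017153 0.05558027 0.12582589]
```

View pics/w6.png

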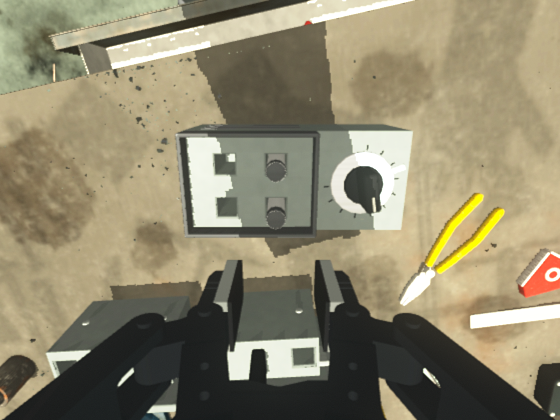

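The wrist view shows two tubes at (275,168) and (276,214), two empty wells, and the dial at (365,185) with its pointer toward (375,208). Fetching tube B first.

```bash
python3 - <<'E'
from h import *
print(rel([.461,.0553,.095],goal(-8.6,0,1)))
print('after grasp: to pocket', rel([.613,.0604,.25],goal(-4.9,0,1),np.array([.461,.0553,.25]),goal(-8.6,0,1)))
E
```

```text
([0.0007, -0.0027, 0.0001], [-22.3, -1.2, 174.9])
after grasp: to pocket ([0.0, 0.0, -0.0646], [-149.5, 27.8, 0.0])
```

Emit:
send_rows:
  deltas:
    - [[0, 0, 0], [-22, -1.2, 20], 0.65]
    - [[0, 0, 0], [-22, -1.2, 55], 0.65]
    - [[0, 0, 0], [-22, -1.2, 90], 0.65]
    - [[0, 0, 0], [-22, -1.2, 115], 0.65]
    - [[0, 0, 0], [-22, -1.2, 135], 0.65]
    - [[0, 0, 0], [-22, -1.2, 155], 0.65]
    - [[0, 0, 0], [-22, -1.2, 170], 0.65]
    - [[0, 0, 0], [-22, -1.2, 175], 0.65]
    - [[0, 0, 0], [-22, -1.2, 175], 0.65]
    - [[0, 0, 0], [-22, -1.2, 175], 1]
    - [[0, 0, 0], [-22, -1.2, 175], 1]
    - [[0, 0, 0], [-22, -1.2, 175], 1]

```text
time: 20.8
ee_pos: [0.4616, 0.0555, 0.0963]
ee_rot: [-0.236, -3.133, -0.002]
wrist_force: [0.7, -4.3, 2.5]
gripper_width: 0.0163
gripper_force: 59.0
```

Emit:
send_rows:
  deltas:
    - [[0, 0, 0], [0, 0, 0], 1]
    - [[0, 0, 0], [0, 0, 0], 1]
    - [[0, 0, 0], [0, 0, -5], 1]
    - [[0, 0, 0], [0, 0, -20], 1]
    - [[0, 0, 0], [0, 0, -50], 1]
    - [[0, 0, 0], [0, 0, -85], 1]
    - [[0, 0, 0], [0, 0, -120], 1]
    - [[0, 0, 0], [0, 0, -145], 1]
    - [[0, 0, 0], [0, 0, -155], 1]
    - [[0, 0, 0], [0, 0, -155], 1]
    - [[0, 0, 0], [0, 0, -155], 1]

```text
time: 21.9
ee_pos: [0.4609, 0.0556, 0.2495]
ee_rot: [-0.235, -3.13, -0.002]
wrist_force: [0.6, -0.6, -1.1]
gripper_width: 0.0162
gripper_force: 58.9
```

```bash
python3 - <<'E'
from h import *
s=r.get_state(); print(s['time'],s['ee_pos'],s['wrist_force'],s['gripper_width'])
print(rel([.613,.0604,.25],goal(-4.9,0,1)),rel([.613,.0604,.143],goal(-4.9,0,1)))
p,d,W=cloud('wrist')
for c in [(.609,.014),(.597,-.141)]: print('grip',rect(W,c,.05,.17,.19),rect(W,c,.075,.125,.138))
E
```

```text
21.9 [0.46090553 0.05563728 0.24952025] [ 0.56579046 -0.55261751 -1.14243915] 0.01624839485450104
([0.0012, -0.0028, -0.0645], [-149.7, 27.4, -0.9]) ([0.0012, -0.0028, -0.0645], [-150.0, 27.3, 106.1])
grip [595.   18.8 -22.1  10.4   3.6 172.8  74. ] [ 610.7   38.4  -86.    54.4   40.5  131.4 1651. ]
grip None [ 595.1 -140.8   -4.8  123.5   49.1  131.1 2215. ]
```

Emit:
send_rows:
  deltas:
    - [[0, 0, -0.02], [-25, 5, 0], 1]
    - [[0, 0, -0.04], [-60, 11, 0], 1]
    - [[0, 0, -0.0645], [-95, 17, 0], 1]
    - [[0, 0, -0.0645], [-125, 23, 0], 1]
    - [[0, 0, -0.0645], [-145, 26, 0], 1]
    - [[0, 0, -0.0645], [-149.7, 27.4, 0], 1]
    - [[0, 0, -0.0645], [-149.7, 27.4, 0], 1]
    - [[0, 0, -0.0645], [-149.7, 27.4, 10], 1]
    - [[0, 0, -0.0645], [-149.7, 27.4, 20], 1]
    - [[0, 0, -0.0645], [-149.7, 27.4, 28], 1]
    - [[0, 0, -0.0645], [-149.7, 27.4, 28], 1]

```text
time: 23.05
ee_pos: [0.6123, 0.0602, 0.2211]
ee_rot: [-0.134, -3.135, -0.002]
wrist_force: [-1.1, -0.7, -0.9]
gripper_width: 0.0162
gripper_force: 58.9
```

```bash
python3 - <<'E'
from h import *
s=r.get_state(); print(s['time'],s['ee_pos'],s['wrist_force'],s['gripper_width'])
print(rel([.613,.0604,.143],goal(-4.9,0,1)))
p,d,W=cloud('wrist'); save(p,'w7.png')
c=(.609,.014)
print('grip',rect(W,c,.05,.17,.19),rect(W,c,.075,.125,.138)); c=(.597,-.141); print('R',rect(W,c,.05,.17,.19),rect(W,c,.075,.125,.138))
E
```

```text
23.05 [0.61230697 0.06023106 0.22113296] [-1.1415854  -0.70044595 -0.94654281] 0.016218852593308825
([0.001, -0.0033, -0.0], [-0.9, 0.1, 78.1])
grip [ 610.4   35.7   -4.4   54.9   29.6  180.9 1471. ] [ 6.243e+02  1.400e+01 -4.700e+00  1.244e+02  7.940e+01  1.314e+02
  8.095e+03]
R None [ 6.133e+02 -1.190e+02 -5.200e+00  8.180e+01  8.040e+01  1.313e+02
  5.750e+03]
```

View pics/w7.png

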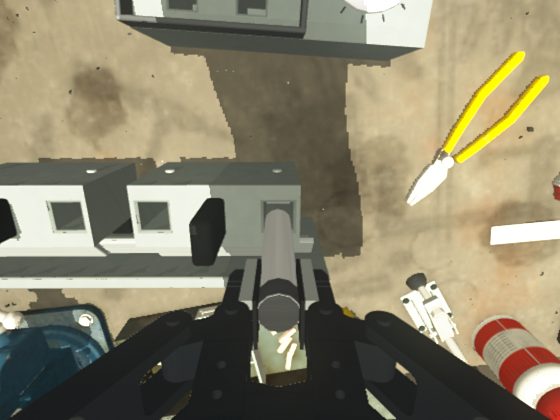

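The tube hangs directly over the left holder's left pocket at (280,213). Lowering it now.

Emit:
send_rows:
  deltas:
    - [[0, 0, 0], [-0.7, 0, 8], 1]
    - [[0, 0, 0], [-0.7, 0, 16], 1]
    - [[0, 0, 0], [-0.7, 0, 24], 1]
    - [[0, 0, 0], [-0.7, 0, 34], 1]
    - [[0, 0, 0], [-0.7, 0, 44], 1]
    - [[0, 0, 0], [-0.7, 0, 54], 1]
    - [[0, 0, 0], [-0.7, 0, 64], 1]
    - [[0, 0, 0], [-0.7, 0, 70], 1]
    - [[0, 0, 0], [-0.7, 0, 74], 1]
    - [[0, 0, 0], [-0.7, 0, 76], 1]
    - [[0, 0, 0], [-0.7, 0, 76], 1]

```text
time: 24.2
ee_pos: [0.614, 0.0604, 0.1465]
ee_rot: [-0.134, -3.137, -0.002]
wrist_force: [-0.6, -1.4, -0.9]
gripper_width: 0.016
gripper_force: 58.9
```

Emit:
send_rows:
  deltas:
    - [[0, 0, 0], [0, 0, 2], 1]
    - [[0, 0, 0], [0, 0, 2], 1]
    - [[0, 0, 0], [0, 0, 2], 0.65]
    - [[0, 0, 0], [0, 0, 2], 0.65]
    - [[0, 0, 0], [0, 0, 2], 0.65]
    - [[0, 0, 0], [0, 0, 2], 0.65]
    - [[0, 0, 0], [0, 0, -20], 0.65]
    - [[0, 0, 0], [0, 0, -50], 0.65]
    - [[0, 0, 0], [0, 0, -85], 0.65]
    - [[0, 0, 0], [0, 0, -120], 0.65]
    - [[0, 0, 0], [0, 0, -120], 0.65]

```text
time: 25.3
ee_pos: [0.6156, 0.0603, 0.2713]
ee_rot: [0.134, 3.133, 0.004]
wrist_force: [0.9, -0.2, -0.4]
gripper_width: 0.0303
gripper_force: 0.0
```

```bash
python3 - <<'E'
from h import *
s=r.get_state(); print(s['time'],s['ee_pos'],s['wrist_force'],s['gripper_width'])
p,d,W=cloud('wrist')
print('tube', rect(W,(.613,.06),.012,.16,.20), 'grip',rect(W,(.609,.014),.04,.17,.19),rect(W,(.609,.014),.075,.125,.138))
print(rel([.4176,.0618,.25],goal(-8.6,0,1)))
E
```

```text
25.3 [0.61561873 0.06032771 0.27133736] [ 0.88106537 -0.23753389 -0.40382655] 0.030266732673312726
tube [614.2  61.4 -50.4  17.8  17.5 173.8 516. ] grip [610.5  30.9  -5.5  45.   29.9 180.9 833. ] [ 6.241e+02  1.390e+01 -5.400e+00  1.241e+02  7.950e+01  1.314e+02
  6.149e+03]
([0.0022, 0.0026, 0.0646], [197.0, -15.4, 18.2])
```

Emit:
send_rows:
  deltas:
    - [[0, 0, 0.02], [35, -3, 0], 0.65]
    - [[0, 0, 0.04], [80, -6, 0], 0.65]
    - [[0, 0, 0.0645], [125, -10, 0], 0.65]
    - [[0, 0, 0.0645], [165, -13, 0], 0.65]
    - [[0, 0, 0.0645], [190, -15, 5], 0.65]
    - [[0, 0, 0.0645], [197, -15.4, 18], 0.65]
    - [[0, 0, 0.0645], [197, -15.4, 18], 0.65]
    - [[0, 0, 0.0645], [197, -15.4, 18], 0.65]

```text
time: 26.15
ee_pos: [0.4165, 0.0617, 0.2485]
ee_rot: [-0.235, -3.131, -0.002]
wrist_force: [0.1, 0.5, -0.4]
gripper_width: 0.0297
gripper_force: 0.0
```

```bash
python3 - <<'E'
from h import *
s=r.get_state(); print(s['time'],s['ee_pos'],s['wrist_force'],s['gripper_width'])
p,d,W=cloud('wrist'); g=rect(W,(.4176,.062),.02,.12,.135); print('tube', g)
s=r.get_state(); print(rel([.4176,.0618,.095],goal(-8.6,0,1)))
E
```

```text
26.15 [0.41651169 0.06165166 0.24853043] [ 0.05500497  0.46349846 -0.39041209] 0.02968769338577968
tube [417.3  62.1  82.4  17.6  17.5 126.1 383. ]
([0.0012, -0.0017, -0.0], [-0.9, 0.0, 153.7])
```

Emit:
send_rows:
  deltas:
    - [[0, 0, 0], [-0.4, 0, 30], 0.65]
    - [[0, 0, 0], [-0.4, 0, 65], 0.65]
    - [[0, 0, 0], [-0.4, 0, 95], 0.65]
    - [[0, 0, 0], [-0.4, 0, 115], 0.65]
    - [[0, 0, 0], [-0.4, 0, 135], 0.65]
    - [[0, 0, 0], [-0.4, 0, 148], 0.65]
    - [[0, 0, 0], [-0.4, 0, 153.5], 0.65]
    - [[0, 0, 0], [-0.4, 0, 153.5], 0.65]
    - [[0, 0, 0], [-0.4, 0, 153.5], 1]
    - [[0, 0, 0], [-0.4, 0, 153.5], 1]
    - [[0, 0, 0], [-0.4, 0, 153.5], 1]
    - [[0, 0, 0], [-0.4, 0, 153.5], 1]

```text
time: 27.4
ee_pos: [0.4173, 0.0619, 0.0959]
ee_rot: [0.236, 3.133, 0.003]
wrist_force: [-0.0, -0.0, 6.7]
gripper_width: 0.0165
gripper_force: 59.1
```

Emit:
send_rows:
  deltas:
    - [[0, 0, 0], [0, 0, 0], 1]
    - [[0, 0, 0], [0, 0, -5], 1]
    - [[0, 0, 0], [0, 0, -20], 1]
    - [[0, 0, 0], [0, 0, -50], 1]
    - [[0, 0, 0], [0, 0, -85], 1]
    - [[0, 0, 0], [0, 0, -120], 1]
    - [[0, 0, 0], [0, 0, -155], 1]
    - [[0, 0, 0], [0, 0, -175], 1]
    - [[0, 0, 0], [0, 0, -175], 1]
    - [[0, 0, 0], [0, 0, -175], 1]

```text
time: 28.4
ee_pos: [0.4169, 0.0616, 0.2701]
ee_rot: [-0.235, -3.132, -0.002]
wrist_force: [-0.0, 0.3, -0.5]
gripper_width: 0.0165
gripper_force: 58.9
```

```bash
python3 - <<'E'
from h import *
s=r.get_state(); print(s['time'],s['ee_pos'],s['wrist_force'],s['gripper_width'])
print(rel([.6055,-.0315,.27],goal(-4.9,0,1)))
E
```

```text
28.4 [0.41690251 0.0616406  0.2701309 ] [-0.04257927  0.31011237 -0.45423626] 0.016514616345468514
([0.0015, -0.0012, -0.0645], [-200.4, -63.9, -0.2])
```

Emit:
send_rows:
  deltas:
    - [[0, 0, -0.02], [-30, -15, -5], 1]
    - [[0, 0, -0.04], [-70, -35, -5], 1]
    - [[0, 0, -0.0645], [-115, -52, -5], 1]
    - [[0, 0, -0.0645], [-155, -62, -5], 1]
    - [[0, 0, -0.0645], [-187, -64, 0], 1]
    - [[0, 0, -0.0645], [-200, -64, 5], 1]
    - [[0, 0, -0.0645], [-200, -64, 20], 1]
    - [[0, 0, -0.0645], [-200, -64, 38], 1]
    - [[0, 0, -0.0645], [-200, -64, 48], 1]
    - [[0, 0, -0.0645], [-200, -64, 48], 1]

```text
time: 29.4
ee_pos: [0.6039, -0.0314, 0.2198]
ee_rot: [-0.134, -3.134, -0.002]
wrist_force: [0.3, -0.7, -1.6]
gripper_width: 0.0166
gripper_force: 58.8
```

```bash
python3 - <<'E'
from h import *
s=r.get_state(); print(s['time'],s['ee_pos'],s['wrist_force'],s['gripper_width'])
p,d,W=cloud('wrist'); save(p,'w8.png')
print(rect(W,(.609,.014),.075,.125,.138),rect(W,(.597,-.141),.075,.125,.138))
s=r.get_state(); print(rel([.6055,-.0315,.1445],goal(-4.9,0,1)))
E
```

```text
29.4 [ 0.60386652 -0.03139503  0.2198014 ] [ 0.29706735 -0.70394416 -1.58460148] 0.01657587711832824
[ 6.246e+02  1.420e+01 -4.900e+00  1.246e+02  7.970e+01  1.314e+02
  7.839e+03] [ 6.118e+02 -1.414e+02 -4.700e+00  1.253e+02  8.050e+01  1.313e+02
  8.808e+03]
([0.0014, -0.0032, 0.0], [-1.4, -0.1, 76.7])
```

View pics/w8.png

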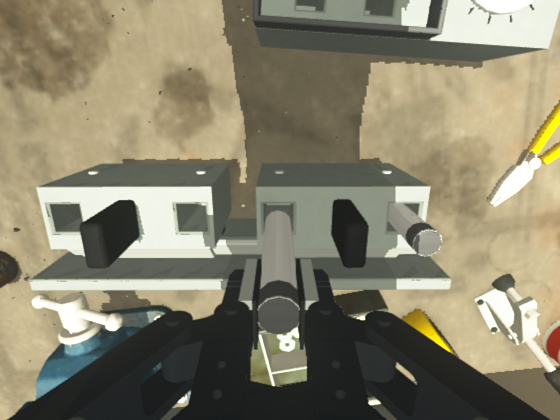

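The second tube is over the right pocket at (279,215), and the first stands down in its pocket at (425,240). Lowering.

Emit:
send_rows:
  deltas:
    - [[0, 0, 0], [-0.7, 0, 8], 1]
    - [[0, 0, 0], [-0.7, 0, 16], 1]
    - [[0, 0, 0], [-0.7, 0, 24], 1]
    - [[0, 0, 0], [-0.7, 0, 34], 1]
    - [[0, 0, 0], [-0.7, 0, 44], 1]
    - [[0, 0, 0], [-0.7, 0, 54], 1]
    - [[0, 0, 0], [-0.7, 0, 64], 1]
    - [[0, 0, 0], [-0.7, 0, 70], 1]
    - [[0, 0, 0], [-0.7, 0, 74], 1]
    - [[0, 0, 0], [-0.7, 0, 75.5], 1]
    - [[0, 0, 0], [-0.7, 0, 75.5], 1]

```text
time: 30.55
ee_pos: [0.6057, -0.0315, 0.1464]
ee_rot: [-0.134, -3.138, -0.002]
wrist_force: [-0.0, -0.4, -1.3]
gripper_width: 0.0164
gripper_force: 58.9
```

Emit:
send_rows:
  deltas:
    - [[0, 0, 0], [0, 0, 1], 1]
    - [[0, 0, 0], [0, 0, 1], 0.65]
    - [[0, 0, 0], [0, 0, 1], 0.65]
    - [[0, 0, 0], [0, 0, 1], 0.65]
    - [[0, 0, 0], [0, 0, 1], 0.65]
    - [[0, 0, 0], [0, 0, -20], 0.65]
    - [[0, 0, 0], [0, 0, -50], 0.65]
    - [[0, 0, 0], [0, 0, -85], 0.65]
    - [[0, 0, 0], [0, 0, -120], 0.65]
    - [[0, 0, 0], [0, 0, -120], 0.65]

```text
time: 31.55
ee_pos: [0.6073, -0.0317, 0.2712]
ee_rot: [0.134, 3.133, 0.002]
wrist_force: [0.3, -0.4, -0.4]
gripper_width: 0.0298
gripper_force: 0.0
```

```bash
python3 - <<'E'
from h import *
s=r.get_state(); print(s['time'],s['ee_pos'],s['wrist_force'],s['gripper_width'])
p,d,W=cloud('wrist')
for c in [(.613,.06),(.6055,-.0315)]: print('tube', rect(W,c,.014,.16,.20))
print(rel([.449,.1417,.27],goal(-8.6,0,1)))
E
```

```text
31.55 [ 0.60729939 -0.03169146  0.27116875] [ 0.25848227 -0.37883093 -0.3507532 ] 0.029818223998002397
tube [613.9  60.5 -46.2  17.9  17.6 173.7 576. ]
tube [606.8 -32.  -81.5  17.9  17.8 173.9 517. ]
([0.0016, 0.0026, 0.0645], [172.1, 159.3, -1.6])
```

Both tubes are down, with tops at 174 mm as expected. Now over to the dial.

Emit:
send_rows:
  deltas:
    - [[0, 0, 0.02], [30, 20, -5], 0.6]
    - [[0, 0, 0.04], [65, 50, -5], 0.6]
    - [[0, 0, 0.0645], [100, 85, -5], 0.6]
    - [[0, 0, 0.0645], [135, 120, -5], 0.6]
    - [[0, 0, 0.0645], [162, 150, -5], 0.6]
    - [[0, 0, 0.0645], [172, 159, -2], 0.6]
    - [[0, 0, 0.0645], [172, 159, -2], 0.6]
    - [[0, 0, 0.0645], [172, 159, -2], 0.6]

```text
time: 32.4
ee_pos: [0.4482, 0.1411, 0.2683]
ee_rot: [-0.235, -3.131, -0.001]
wrist_force: [0.4, -1.0, 0.1]
gripper_width: 0.034
gripper_force: 0.0
```

```bash
python3 - <<'E'
from h import *
s=r.get_state(); print(s['time'],s['ee_pos'],s['joint_positions'].round(2))
p,d,W=cloud('wrist'); np.savez('pics/w9.npz',p=p,W=W)
print('bar',rect(W,(.449,.142),.03,.128,.14))
# rectified top view at z=.09 (warmer top) and dial bar at z=.134, 0.25 mm/px, image right=+y, down=+x
out=[]
for z in (.091,.134):
    x,y=np.mgrid[.409:.489:.00025,.102:.182:.00025]
    uv=proj('wrist',np.stack([x,y,np.full_like(x,z)],-1).reshape(-1,3)).reshape(*x.shape,2).astype(np.float32)
    out.append(cv2.remap(p,uv[...,0],uv[...,1],cv2.INTER_LINEAR))
save(np.hstack(out),'dial.png')
E
```

```text
32.4 [0.44822689 0.14107212 0.26834774] [ 0.3   0.15 -0.02  1.4   0.    0.45]
bar [447.6 142.3 -88.3  35.5  14.  133.1 636. ]
```

View pics/dial.png

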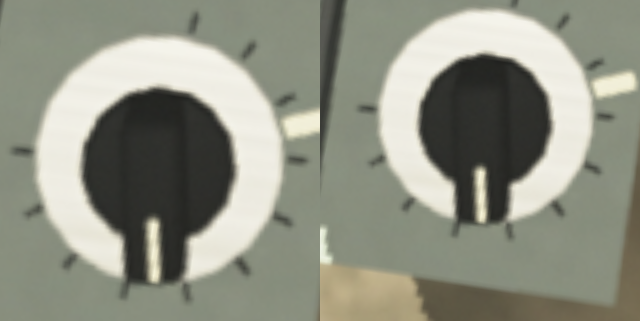

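The rectified view shows the pointer near (153,250) pointing along +x at yaw about 1.7°. The broad mark is at (302,125), yaw about 101.6°, and the scale centre is (159,155). The dial needs about 100° counter-clockwise.

```bash
python3 - <<'E'
from h import *
print(rel([.4482,.1415,.1095],goal(1.7,0,1)))
E
```

```text
([0.001, -0.0018, -0.1804], [0.1, 0.5, 158.9])
```

Emit:
send_rows:
  deltas:
    - [[0, 0, -0.09], [0, 0.5, 20], 0.6]
    - [[0, 0, -0.18], [0, 0.5, 55], 0.6]
    - [[0, 0, -0.18], [0, 0.5, 90], 0.6]
    - [[0, 0, -0.18], [0, 0.5, 120], 0.6]
    - [[0, 0, -0.18], [0, 0.5, 140], 0.6]
    - [[0, 0, -0.18], [0, 0.5, 153], 0.6]
    - [[0, 0, -0.18], [0, 0.5, 159], 0.6]
    - [[0, 0, -0.18], [0, 0.5, 159], 0.6]
    - [[0, 0, -0.18], [0, 0.5, 159], 0.9]
    - [[0, 0, -0.18], [0, 0.5, 159], 0.9]
    - [[0, 0, -0.18], [0, 0.5, 159], 0.9]
    - [[0, 0, -0.18], [0, 0.5, 159], 0.9]

```text
time: 33.65
ee_pos: [0.4486, 0.1414, 0.1107]
ee_rot: [-0.046, 3.141, -0.0]
wrist_force: [-0.5, -8.4, 3.0]
gripper_width: 0.013
gripper_force: 58.6
```

Emit:
send_rows:
  deltas:
    - [[0, 0, -0.08], [0, 0, 0], 0.9]
    - [[0, 0, -0.2], [0, 0, 0], 0.9]
    - [[0, 0, -0.32], [0, 0, 0], 0.9]
    - [[0, 0, -0.44], [0, 0, 0], 0.9]
    - [[0, 0, -0.56], [0, 0, 0], 0.9]
    - [[0, 0, -0.68], [0, 0, 0], 0.9]
    - [[0, 0, -0.8], [0, 0, 0], 0.9]
    - [[0, 0, -0.92], [0, 0, 0], 0.9]
    - [[0, 0, -1.04], [0, 0, 0], 0.9]
    - [[0, 0, -1.16], [0, 0, 0], 0.9]
    - [[0, 0, -1.28], [0, 0, 0], 0.9]
    - [[0, 0, -1.34], [0, 0, 0], 0.9]

```text
time: 34.85
ee_pos: [0.4483, 0.1415, 0.1107]
ee_rot: [1.993, -2.429, -0.0]
wrist_force: [-2.4, -7.4, 6.2]
gripper_width: 0.0128
gripper_force: 59.1
```

Emit:
send_rows:
  deltas:
    - [[0, 0, -0.1], [0, 0, 0], 0.9]
    - [[0, 0, -0.22], [0, 0, 0], 0.9]
    - [[0, 0, -0.34], [0, 0, 0], 0.9]
    - [[0, 0, -0.404], [0, 0, 0], 0.9]
    - [[0, 0, -0.404], [0, 0, 0], 0.9]
    - [[0, 0, -0.404], [0, 0, 0], 0.9]
    - [[0, 0, -0.404], [0, 0, 0], 0.6]
    - [[0, 0, -0.404], [0, 0, 0], 0.6]
    - [[0, 0, -0.404], [0, 0, 0], 0.6]
    - [[0, 0, -0.404], [0, 0, -20], 0.6]
    - [[0, 0, -0.404], [0, 0, -60], 0.6]
    - [[0, 0, -0.404], [0, 0, -90], 0.6]

```text
time: 36.05
ee_pos: [0.448, 0.1422, 0.2017]
ee_rot: [-2.435, 1.984, 0.003]
wrist_force: [1.3, 0.4, 0.8]
gripper_width: 0.034
gripper_force: 0.0
```

Emit:
send_rows:
  deltas:
    - [[0, 0, 0.1], [0, 0, -40], 0.6]
    - [[0, 0, 0.2], [0, 0, -70], 0.6]
    - [[0, 0, 0.2], [0, 0, -70], 0.6]
    - [[0, 0, 0.2], [0, 0, -70], 0.6]
    - [[0, 0, 0.2], [0, 0, -70], 0.6]

```text
time: 36.55
ee_pos: [0.4477, 0.1419, 0.269]
ee_rot: [2.225, -2.216, -0.004]
wrist_force: [0.2, 0.6, -0.6]
gripper_width: 0.0339
gripper_force: 0.0
```

```bash
python3 - <<'E'
from h import *
s=r.get_state(); print(s['time'],s['ee_pos'],s['joint_positions'].round(2),s['wrist_force'])
p,d,W=cloud('wrist')
print('bar',rect(W,(.448,.142),.03,.128,.14))
out=[]
for z in (.091,.134):
    x,y=np.mgrid[.408:.488:.00025,.102:.182:.00025]
    uv=proj('wrist',np.stack([x,y,np.full_like(x,z)],-1).reshape(-1,3)).reshape(*x.shape,2).astype(np.float32)
    out.append(cv2.remap(p,uv[...,0],uv[...,1],cv2.INTER_LINEAR))
save(np.hstack(out),'dial2.png')
p,d,W=cloud('scene')
for c in [(.61,.012),(.597,-.143)]: print(rect(W,c,.075,.125,.138),rect(W,c,.03,.17,.19))
for c in [(.613,.057),(.606,-.035)]: print('tube', rect(W,c,.016,.16,.20))
E
```

```text
36.55 [0.44772991 0.14191803 0.26896135] [ 0.31  0.15 -0.02  1.41  0.   -1.27] [ 0.15683469  0.55265699 -0.60931858]
bar [447.7 141.8  11.7  35.8  14.2 133.2 638. ]
[625.2   9.9  -4.5 128.8  81.  131.1 432. ] [609.8  11.4  87.4  29.   15.  179.1  71. ]
[ 611.6 -144.2   -4.4  128.1   82.2  131.2  668. ] [ 597.  -143.9   87.9   30.9   14.3  180.    88. ]
tube [614.7  55.8  33.7  17.7  16.9 172.   49. ]
tube [607.3 -34.9 -58.9  18.   17.3 172.5  55. ]
```

View pics/dial2.png

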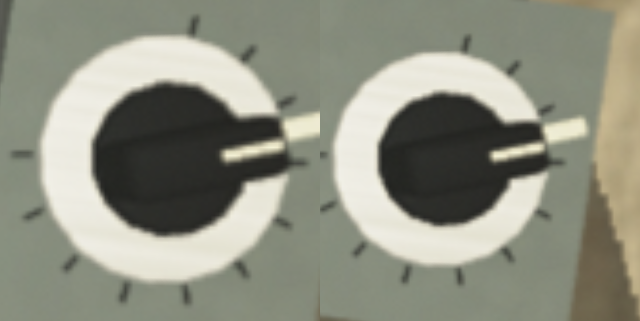

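The pointer line at (250,152) points straight at the broad mark at (300,126), and the bar yaw of 101.7° agrees. Holders and tubes are in place and the gripper is clear, so I'll hand in.

```bash
python3 -c "
from h import *
print(r.sign_off())"
```

```text
the job is handed in; nothing more can be done
None
```

I've handed the job in: both holders hang level on the cleat, the two tubes that were there stand fully down in the left holder's pockets, and the dial points at the broad white mark within about 2°. I never went near the pliers, magnet or nut. The hand-in gave no verdict back, so this rests on my own camera and depth checks.

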